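Hang the yellow tool bin on the studio's cleat board

ROBOT

A 6-joint arm with a two-finger parallel gripper is mounted at the origin on the work surface. World frame = base frame: x ahead of the robot, y to its left, z up, the work surface at z = 0. Lengths are in m, angles in rad, forces in N, time in s.
With the tool pointing down it reaches from about 0.35 to 1 m from the base axis. Payload 7.1 kg.
Tool frame: the origin (TCP) lies between the finger pads; the fingertips stand 22 mm ahead of it and the grasp point (between the pads) lies 3 mm ahead of it; x points along the fingers, y is the direction in which the jaws open and shut, and the axes are right-handed (so a half turn about x gives the same grasp; the last joint's range is limited). The gripper opens to 85 mm and grips with 20 to 120 N. Pads are 22 mm wide; open, the fingers measure 114 mm over their backs; the gripper's body (76 mm by 85 mm) begins 54 mm behind the grasp point. The pads swing forward as they close: fully open they stand 13 mm farther back than shut.
Start: joints at [-1.284, 0.423, 1.63, -0, 1.089, -0.019], TCP at [0.188, -0.596, 0.253] pointing down, gripper open.
Joint ranges: [-3, 3], [-0.9, 2.11], [0.09, 2.58], [-1.31, 4.45], [0.11, 2.69], [-2.54, 2.54]. Speed limits (rad/s): [2.39, 2.39, 3.01, 3.14, 3.14, 3.14].

INTERFACE

Orientations are given as a rotation vector (axis times angle).
In Python, from rig import manip gives the robot as it stands. The module is installed in compiled form; this text tells all that it offers. Calls block until the motion is done:
- manip.move_to(position, orientation): joint-space move of the TCP to a pose.
- manip.servo_line(position, orientation=None, rate=0.15): straight line of the TCP; orientation=None keeps the orientation; rate is the mean speed in m/s.
- manip.set_joints(angles): joint-space move.
- manip.command_gripper(opening, f_grip=None): finger opening in m; f_grip is the grip in N (None keeps the last); returns when the fingers have stopped.
- manip.hold(seconds).
- manip.solve_ik(position, orientation): joint angles nearest the present ones, or None.
- manip.camera(name): name is "side" or "top"; returns a dict with "image" (400x640x3 uint8, red, green, blue), "fx", "fy", "cx", "cy" (pixels), "k1" (the pictures are not rectified: a ray, as slopes to the right and down, at radius r is drawn at 1 + k1 r^2 times it, then the intrinsics apply), "cam_to_world" (4x4, takes a point from camera to world coordinates). Camera axes: x right, y down, z forward; pixel columns grow to the right and rows downward; lengths in m; the calibration is good to about 2 mm. A picture is of the moment at which its call begins. There is no depth.
A pose or a line that the arm cannot do raises manip.IKError and nothing moves.
- manip.sign_off(): hands the job in, once; it reports no verdict.
Readings, each from a call of its own:
- manip.get_time(): time.
- manip.get_joint_positions(): joint angles.
- manip.get_joint_vel(): joint speeds.
- manip.get_tau(): joint torques, N m.
- manip.get_position(): TCP position.
- manip.get_ee_rot(): TCP orientation.
- manip.get_contact_force(): force on the tool from outside, world axes, zero at the start.
- manip.get_torque(): the same for the moment, N m.
- manip.get_width(): finger opening in m.
Only numpy, scipy, OpenCV 4.12 (cv2) and the standard library are available. Lean on these libraries where they do the work, as an engineer would, in place of code of your own. Each camera call takes 0.05 s, during which the arm holds its last target.

TASK

Pick up the yellow tool bin by its wooden handle, tip its front up by about 15 degrees and bring its angled rear strip over the middle of the free part of the dark cleat on the low plywood board, beside the tool plate that hangs there. Then lower the strip into the gap behind the cleat, let the bin drop level until it is fully home, and let go. Leave the red tool bin where it stands.

Things in the scene. Friction and masses are not known exactly. Their poses are not given: they have to be found in the camera images.
- yellow_handle (a point): Centre of the wooden handle bar over the yellow tool bin: bar 14 mm thick (x), 100 long (y), 30 high, centred over the box 110 mm above its underside. Open plastic box 80 (x) x 100 (y) x 80 mm high, 0.2-0.4 kg, standing upright on the table; contents end below its rim; uprights make it 110 wide. Grip across the 14 mm. Axes: x from the bin's front to its back (strip side), y left, z up.
- yellow_strip (a point): Middle of the lower edge of the yellow bin's rear strip (axes as the handle): an aluminium plate 90 mm wide (y), 5 thick, that leaves the box's back near the rim and slopes down and backwards at 45 degrees. This edge lies 84 mm behind (+x) and 78 mm below the handle's centre, 32 mm above the bin's underside, 44 mm behind the box.
- cleat_free (a point): Middle of the free part (180 mm) of the upper edge of the dark wooden cleat, 107 mm above the table. The cleat slopes down and back at 45 degrees to the fixed board 38 mm behind: a V gap, open above; board top 26 mm above this point. Axes: x to the board, y left along the cleat, z up. Bin home: level, axes parallel, strip edge 36 mm behind (+x), 30 mm below this point, bin's back on a batten.
- red_handle (a point): Centre of the wooden handle bar of the red tool bin, a bystander to be left alone: same shape, sizes and axes as the yellow bin, only its box is red; it stands on the table.

How it is judged:
By the outcome, as a careful person would: the job done as asked, in the order asked, and still so for the second after the job is handed in, with the robot touching nothing.
It also fails if it takes over 45 s, if anything falls off the work surface, if the arm or the gripper's body presses on something with over 40 N, if the wrist force passes 120 N, or if a joint passes its speed limit or range.

## Working session

There is one attempt and no reset: what is moved stays moved. The work goes in short steps, each a Python script; the robot and the scene stay as the last script left them, time stands still between calls to the robot, and variables do not carry over. Pictures are saved under pics/ and viewed, and the job is handed in when it is done.

```bash
mkdir -p pics
python3 - <<'E'
from rig import manip
import cv2, numpy as np
for n in("side","top"):
    c=manip.camera(n); cv2.imwrite(f"pics/{n}0.png",c["image"][:,:,::-1]); np.savez(f"{n}0.npz",**c)
    print(n,c["fx"],c["fy"],c["cx"],c["cy"],c["k1"]);print(np.round(c["cam_to_world"],4))
print(manip.get_time(),manip.get_ee_rot(),manip.get_width())
E
```

```text
side 465.63246430143295 465.63246430143295 319.3507567758058 194.11707044325385 -0.1027088016683056
[[ 0.9967 -0.0579  0.057   0.4494]
 [-0.0778 -0.48    0.8738 -0.7866]
 [-0.0233 -0.8753 -0.483   0.5652]
 [ 0.      0.      0.      1.    ]]
top 425.3566784678729 425.3566784678729 321.37823317697223 197.9717220136478 -0.07000922748049845
[[-0.0176 -0.9879  0.1539  0.3834]
 [-0.9997  0.0198  0.013   0.0037]
 [-0.0159 -0.1536 -0.988   0.9281]
 [ 0.      0.      0.      1.    ]]
0.1 [ 2.0570363   0.31839737 -2.05746521] 0.08542543614451853
```

View pics/side0.png

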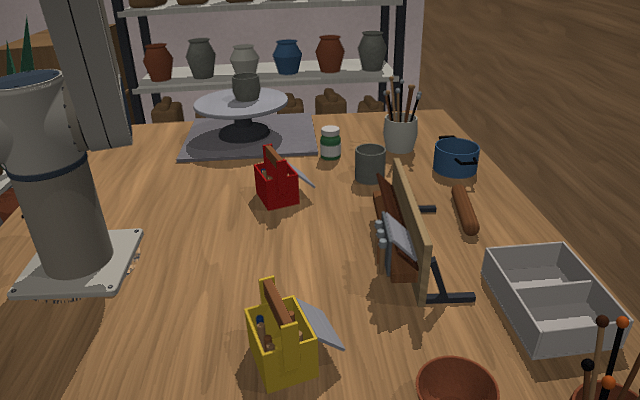

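View pics/top0.png

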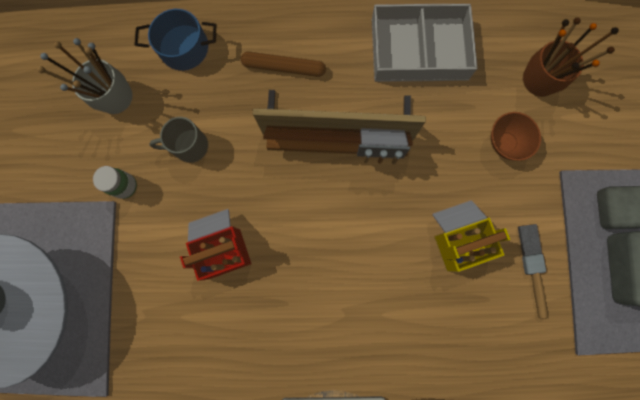

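The side view shows the yellow bin at about (285,340), the red bin at (278,180), and the board at (410,230). In the top view they are at (475,240), (215,255) and (340,130). The tool plate hangs on the board's right (−y) part, so the free cleat is on the left. Next I'll zoom in.

Run:
```python
import cv2
def z(n,x0,y0,x1,y1,f,o):
    im=cv2.imread(f"pics/{n}0.png")[y0:y1,x0:x1]
    cv2.imwrite(o,cv2.resize(im,None,fx=f,fy=f,interpolation=cv2.INTER_CUBIC))
z("top",240,80,440,180,4,"pics/z1.png")
z("top",420,190,560,290,5,"pics/z2.png")
z("side",350,150,500,320,3.5,"pics/z3.png")
z("side",230,260,360,395,4,"pics/z4.png")
```

```text
(no output)
```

View pics/z1.png

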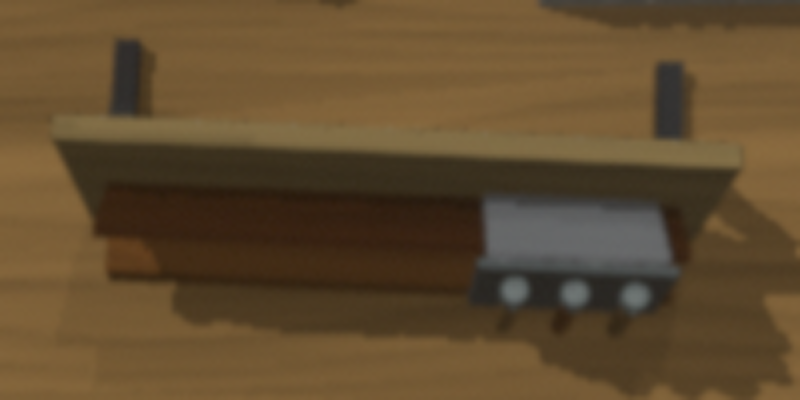

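View pics/z2.png

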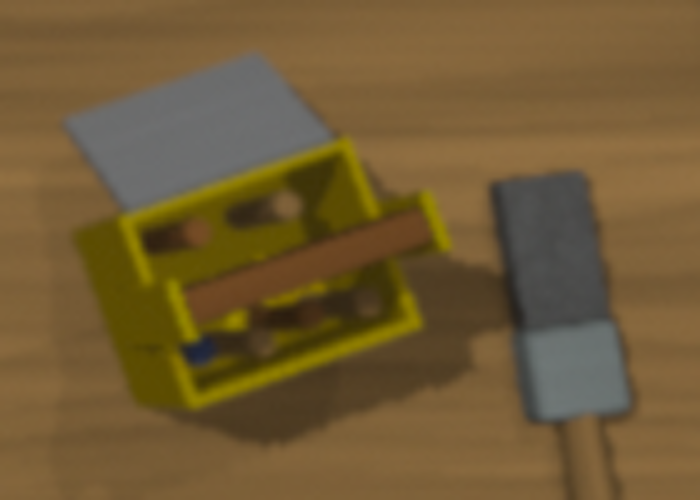

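View pics/z3.png

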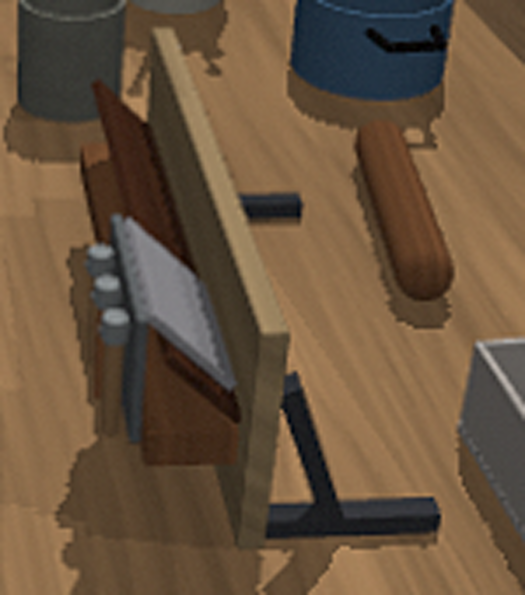

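View pics/z4.png

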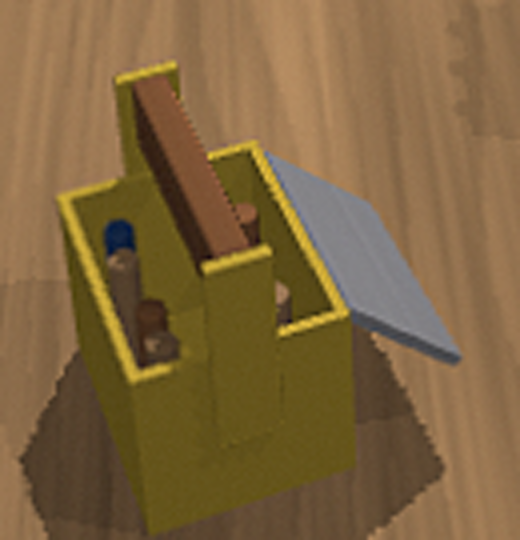

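```bash
cat > h.py <<'E'
import numpy as np, cv2
def cam(n): return dict(np.load(n+".npz"))
def ray(c,u,v):
    K=np.array([[c["fx"],0,c["cx"]],[0,c["fy"],c["cy"]],[0,0,1]],float)
    p=cv2.undistortPoints(np.array([[[u,v]]],float),K,np.array([float(c["k1"]),0,0,0]))[0,0]
    M=c["cam_to_world"]; return M[:3,3],M[:3,:3]@np.array([p[0],p[1],1])
def plane(c,u,v,z):
    o,d=ray(c,u,v); return o+d*(z-o[2])/d[2]
def tri(c1,p1,c2,p2):
    o1,d1=ray(c1,*p1);o2,d2=ray(c2,*p2)
    s=np.linalg.lstsq(np.c_[d1,-d2],o2-o1,rcond=None)[0]
    a=o1+s[0]*d1;b=o2+s[1]*d2; return (a+b)/2,np.linalg.norm(a-b)
def proj(c,P):
    M=c["cam_to_world"];R=M[:3,:3].T;q=R@(np.asarray(P)-M[:3,3]);x,y=q[:2]/q[2];f=1+c["k1"]*(x*x+y*y)
    return np.array([c["fx"]*x*f+c["cx"],c["fy"]*y*f+c["cy"]])
E
python3 - <<'E'
from h import *
np.set_printoptions(precision=4,suppress=True)
t=cam("top0");s=cam("side0")
Z1=lambda x,y:(240+x/4-.375,80+y/4-.375)
Z2=lambda x,y:(420+x/5-.4,190+y/5-.4)
Z3=lambda x,y:(350+x/3.5-.36,150+y/3.5-.36)
Z4=lambda x,y:(230+x/4-.375,260+y/4-.375)
print("cleat top z.107")
for p in[(95,235),(480,258),(688,262)]: print(p,plane(t,*Z1(*p),.107))
print("tri L",tri(t,Z1(95,235),s,Z3(95,82)))
print("board top corners z.133")
for p in[(52,135),(741,170),(52,118),(741,148)]: print(p,plane(t,*Z1(*p),.133))
for p in[(152,32),(262,335),(177,30),(287,335)]: print("side",plane(s,*Z3(*p),.133))
print("yellow bar top z.125")
for p in[(183,290),(192,316),(424,210),(432,240)]: print(plane(t,*Z2(*p),.125))
for p in[(135,82),(165,80),(207,258),(248,248)]: print("side",plane(s,*Z4(*p),.125))
print("rim z.08: box front-left, front-right, back-right, back-left")
for p in[(190,408),(422,328),(349,138),(122,217)]: print(plane(t,*Z2(*p),.08))
for p in[(135,382),(350,315),(255,143),(60,197)]: print("side",plane(s,*Z4(*p),.08))
print("strip edge z.032+")
for p in[(63,122),(262,53)]: print(plane(t,*Z2(*p),.034))
print("side",plane(s,*Z4(460,358),.034),plane(s,*Z4(370,198),.034))
E
```

```text
cleat top z.107
(95, 235) [0.6347 0.1289 0.107 ]
(480, 258) [ 0.6184 -0.0636  0.107 ]
(688, 262) [ 0.6143 -0.1673  0.107 ]
tri L (array([0.6371, 0.1294, 0.1035]), np.float64(0.002568805300167639))
board top corners z.133
(52, 135) [0.6784 0.1465 0.133 ]
(741, 170) [ 0.653  -0.1903  0.133 ]
(52, 118) [0.6872 0.1466 0.133 ]
(741, 148) [ 0.6642 -0.191   0.133 ]
side [0.6755 0.1374 0.133 ]
side [ 0.6541 -0.1936  0.133 ]
side [0.6918 0.1385 0.133 ]
side [ 0.6654 -0.195   0.133 ]
yellow bar top z.125
[ 0.4089 -0.2378  0.125 ]
[ 0.3991 -0.2406  0.125 ]
[ 0.4369 -0.3324  0.125 ]
[ 0.4254 -0.3346  0.125 ]
side [ 0.3986 -0.2427  0.125 ]
side [ 0.4097 -0.2426  0.125 ]
side [ 0.4244 -0.3359  0.125 ]
side [ 0.4379 -0.3326  0.125 ]
rim z.08: box front-left, front-right, back-right, back-left
[ 0.3639 -0.2514  0.08  ]
[ 0.3929 -0.3468  0.08  ]
[ 0.4696 -0.3228  0.08  ]
[ 0.4399 -0.2286  0.08  ]
side [ 0.3971 -0.3459  0.08  ]
side [ 0.4712 -0.3225  0.08  ]
side [ 0.4411 -0.2292  0.08  ]
side [ 0.3667 -0.2526  0.08  ]
strip edge z.032+
[ 0.4837 -0.2184  0.034 ]
[ 0.5114 -0.3056  0.034 ]
side [ 0.5123 -0.3041  0.034 ] [ 0.4862 -0.215   0.034 ]
```

Run:
```python
import cv2,numpy as np
def z(n,x0,y0,x1,y1,f):
    im=cv2.imread(f"pics/{n}0.png")[y0:y1,x0:x1]
    im=np.clip(im.astype(float)*1.8,0,255).astype(np.uint8)
    return cv2.resize(im,None,fx=f,fy=f,interpolation=cv2.INTER_NEAREST)
cv2.imwrite("pics/y1.png",np.hstack([z("top",250,100,290,155,10),z("top",345,115,385,170,10)]))
cv2.imwrite("pics/y2.png",z("side",365,160,425,240,7))
```

```text
(no output)
```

View pics/y1.png

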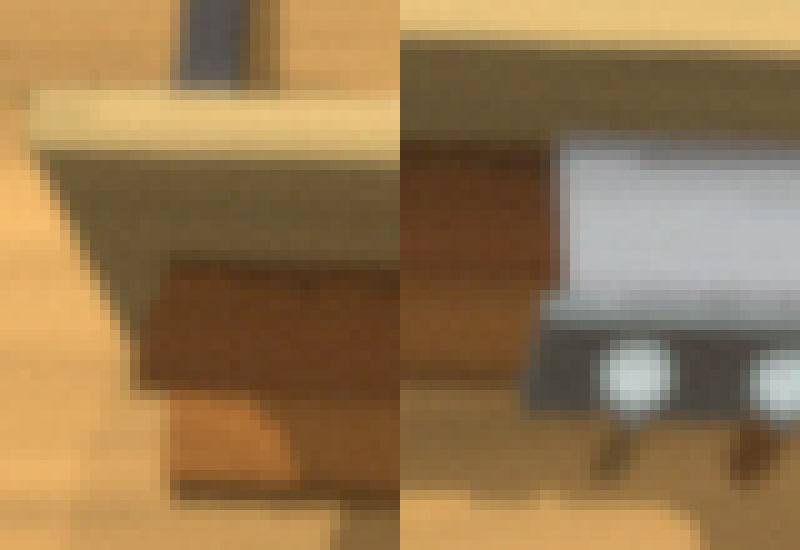

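View pics/y2.png

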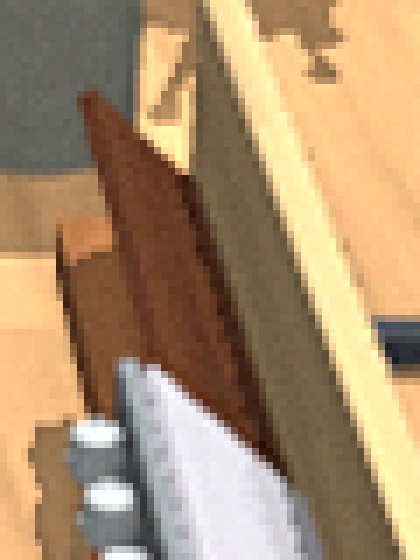

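Run:
```python
from h import *
np.set_printoptions(precision=4,suppress=True)
t=cam("top0");s=cam("side0")
A=lambda x,y:(250+x/10-.5,100+y/10-.5)
B=lambda x,y:(345+x/10-.5,115+y/10-.5)
S=lambda x,y:(365+x/7-.5,160+y/7-.5)
print("top front L",plane(t,*A(135,390),.107),"at plate",plane(t,*B(0,283),.107), plane(t,*B(150,290),.107))
print("plate left",plane(t,*B(155,300),.107),plane(t,*B(140,300),.115))
print("side L",plane(s,*S(80,92),.107),"nr plate",plane(s,*S(130,335),.107))
print("plate side",plane(s,*S(120,360),.115))
print("tri L",tri(t,A(135,390),s,S(80,92)))
print("board L front top tri",tri(t,A(32,150),s,S(192,0)))
# cleat back line on board
print("cleat back at board", tri(t,A(170,260),s,S(185,175)))
print("cleat back z.069 ", plane(t,*A(170,260),.069), plane(t,*B(150,145),.069),plane(s,*S(185,175),.069))
print("batten front-left top", plane(t,*A(170,390),.05),tri(t,A(170,490),s,S(58,260)))
```

```text
top front L [0.6345 0.1296 0.107 ] at plate [ 0.6218 -0.0335  0.107 ] [ 0.6197 -0.0634  0.107 ]
plate left [ 0.6176 -0.0643  0.107 ] [ 0.6154 -0.0607  0.115 ]
side L [0.6356 0.1255 0.107 ] nr plate [ 0.6215 -0.0251  0.107 ]
plate side [ 0.6133 -0.051   0.115 ]
tri L (array([0.6359, 0.13  , 0.1046]), np.float64(0.0012922666599441575))
board L front top tri (array([0.6767, 0.1474, 0.1271]), np.float64(0.0027919746218918397))
cleat back at board (array([0.672 , 0.1275, 0.0742]), np.float64(0.001172966166189613))
cleat back z.069  [0.6744 0.1282 0.069 ] [ 0.6621 -0.0675  0.069 ] [0.6737 0.1368 0.069 ]
batten front-left top [0.6517 0.1308 0.05  ] (array([0.6316, 0.1317, 0.0429]), np.float64(0.00020680429967079387))
```

The two views agree to about 2 mm, and the bin's sizes check out. Handle is at about (0.418, −0.2875) with yaw 17.3°. The middle of the free cleat is at about (0.629, 0.033, 0.107) with yaw −4.3°. I measured the free length as 192 mm against the stated 180 mm, so the middle is uncertain by at most 6 mm. Next I'll check IK and go to the grasp.

```bash
cat >> h.py <<'E'
from scipy.spatial.transform import Rotation as Rn
H0=np.array([.418,-.2875,.110]); YAW0=np.radians(17.3)
CL=np.array([.629,.033,.107]); YAW1=np.radians(-4.3)
E_H=np.array([.084,0,-.078])   # strip edge rel. handle in bin frame
def binR(yaw,tilt): return Rn.from_euler("ZY",[yaw,tilt])
def tool(Rb,sgn):
    x=np.array([0,0,-1.]);y=np.array([sgn,0,0.]);T=np.c_[x,y,np.cross(x,y)]
    return Rb*Rn.from_matrix(T)
def tcp_for_handle(h,Rb,sgn):
    T=tool(Rb,sgn); return np.asarray(h)-.003*T.as_matrix()[:,0],T.as_rotvec()
def tcp_for_edge(rel,tilt,sgn,yaw=YAW1):  # rel: edge pos in cleat axes
    Rb=binR(yaw,tilt); e=CL+Rn.from_euler("z",YAW1).apply(rel)
    return tcp_for_handle(e-Rb.apply(E_H),Rb,sgn)
E
python3 - <<'E'
from rig import manip
from h import *
np.set_printoptions(precision=3,suppress=True)
d=np.radians
print(Rn.from_rotvec(manip.get_ee_rot()).as_matrix())
for sg in(1,-1):
    for a in[(H0+[0,0,.1],binR(YAW0,0)),(H0,binR(YAW0,0)),(H0+[0,0,.2],binR(YAW0,0))]:
        print(sg,manip.solve_ik(*tcp_for_handle(*a,sg)))
    for rel,t in[((.02,0,.09),15),((.022,0,-.015),15),((.036,0,-.03),15),((.036,0,-.03),0)]:
        p=tcp_for_edge(rel,d(t),sg);print(sg,t,p[0],manip.solve_ik(*p))
E
```

```text
[[-0.     0.301 -0.954]
 [ 0.001 -0.954 -0.301]
 [-1.    -0.001 -0.   ]]
1 [-0.626  0.307  1.92  -0.     0.915 -0.928]
1 [-0.626  0.472  1.974 -0.     0.695 -0.928]
1 [-0.626  0.179  1.827 -0.     1.136 -0.928]
1 15 [0.589 0.036 0.297] [0.028 0.443 1.514 0.027 1.445 0.096]
1 15 [0.591 0.036 0.192] [0.028 0.559 1.586 0.028 1.257 0.091]
1 15 [0.605 0.035 0.177] [0.026 0.595 1.56  0.027 1.247 0.089]
1 0 [0.581 0.037 0.158] [0.042 0.486 1.79  0.    0.866 0.118]
-1 [-0.626  0.307  1.92  -0.     0.915  2.214]
-1 [-0.626  0.472  1.974 -0.     0.695  2.214]
-1 [-0.626  0.179  1.827 -0.     1.136  2.214]
-1 15 [0.589 0.036 0.297] None
-1 15 [0.591 0.036 0.192] None
-1 15 [0.605 0.035 0.177] None
-1 0 [0.581 0.037 0.158] None
```

Run:
```python
from rig import manip
from h import *
np.set_printoptions(precision=3,suppress=True)
Rb=binR(YAW0,0)
manip.move_to(*tcp_for_handle(H0+[0,0,.10],Rb,1))
manip.command_gripper(.06)
p,o=tcp_for_handle(H0,Rb,1)
manip.servo_line(p,o,rate=.12)
print(manip.get_contact_force())
manip.command_gripper(0.0,60)
print(manip.get_width(),manip.get_contact_force(),manip.get_position(),manip.get_time())
manip.servo_line(p+[0,0,.03],o,rate=.08)
print(manip.get_width(),manip.get_contact_force())
for n in("side","top"):
    c=manip.camera(n); cv2.imwrite(f"pics/{n}1.png",c["image"][:,:,::-1])
```

```text
[-0.003 -0.264  0.198]
0.012906464718103174 [0.832 0.819 4.437] [ 0.419 -0.288  0.114] 3.3833
0.013302713052640434 [-0.456 -1.133 -3.922]
```

View pics/side1.png

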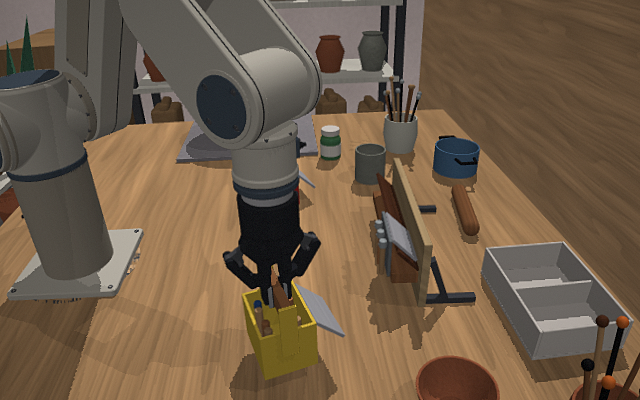

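The side view shows the bin hanging level at (285,330) with the bar between the pads. The load is about 0.4 kg and the gripper width is 13.3 mm. Now I'll lift, tilt and bring it over the cleat.

Run:
```python
from rig import manip
from h import *
np.set_printoptions(precision=3,suppress=True)
Rb=binR(YAW0,0)
p,o=tcp_for_handle(H0+[0,0,.2],Rb,1)
manip.servo_line(p,o,rate=.2)
manip.move_to(*tcp_for_edge((.020,0,.09),np.radians(15),1))
manip.servo_line(*tcp_for_edge((.020,0,.035),np.radians(15),1),rate=.1)
print(manip.get_width(),manip.get_contact_force(),manip.get_position(),manip.get_time())
for n in("side","top"):
    c=manip.camera(n); cv2.imwrite(f"pics/{n}2.png",c["image"][:,:,::-1])
    Rb=binR(YAW1,np.radians(15)); e=CL+Rn.from_euler("z",YAW1).apply([.02,0,.035])
    for q in(.045,-.045): print(n,"edge corner",proj(c,e+Rb.apply([0,q,0])))
    im=c["image"][:,:,::-1]; 
    cr=im[60:260,200:440] if n=="top" else im[90:310,300:480]
    cv2.imwrite(f"pics/{n}2z.png",cv2.resize(cr,None,fx=3 if n=="top" else 2.7,fy=3 if n=="top" else 2.7,interpolation=cv2.INTER_CUBIC))
```

```text
0.01284238996848751 [ 0.573  0.053 -4.48 ] [0.589 0.036 0.242] 7.075
side edge corner [388.729 167.509]
side edge corner [394.991 187.812]
top edge corner [287.791 123.665]
top edge corner [334.37  125.966]
```

View pics/side2z.png

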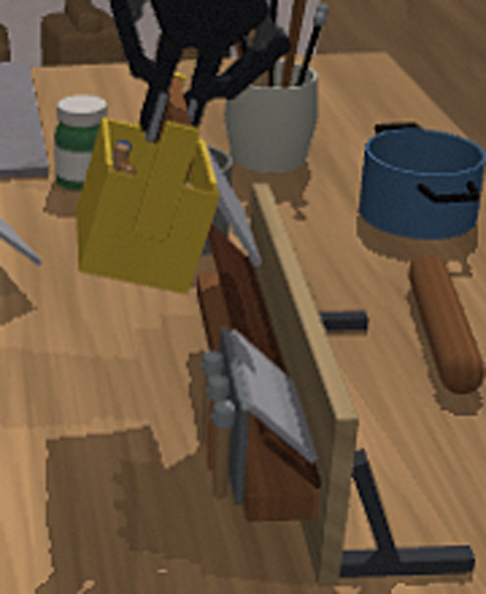

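View pics/top2z.png

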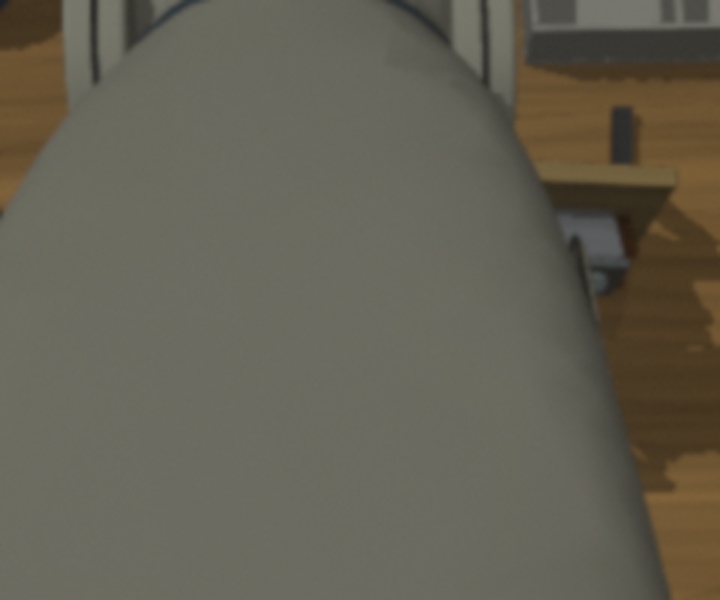

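The side view matches prediction: the strip's near corner is at about (395.5,188), predicted (395,188). The arm blocks the top view. Now I'll lower it step by step while watching the force.

Run:
```python
from rig import manip
from h import *
np.set_printoptions(precision=2,suppress=True)
f0=manip.get_contact_force()
t=np.radians(15)
for rel in[(.020,0,.010),(.022,0,-.005),(.022,0,-.010),(.024,0,-.014),(.026,0,-.018),(.028,0,-.021),(.030,0,-.024),(.032,0,-.026)]:
    manip.servo_line(*tcp_for_edge(rel,t,1),rate=.05)
    f=manip.get_contact_force()-f0; print(rel,f,manip.get_torque(),manip.get_time())
    if np.linalg.norm(f)>6: print("stop");break
c=manip.camera("side");im=c["image"][:,:,::-1]
cv2.imwrite("pics/side3z.png",cv2.resize(im[90:310,300:480],None,fx=2.7,fy=2.7,interpolation=cv2.INTER_CUBIC))
```

```text
(0.02, 0, 0.01) [ 0.62  0.08 -0.11] [-0.03 -0.33 -0.01] 7.825
(0.022, 0, -0.005) [ 0.08  0.3  -0.15] [-0.04 -0.31  0.02] 8.275
(0.022, 0, -0.01) [-1.03  0.25 -0.44] [-0.07 -0.33  0.  ] 8.525
(0.024, 0, -0.014) [ 0.03  0.73 -0.35] [ 0.   -0.3  -0.01] 8.775
(0.026, 0, -0.018) [1.25 0.09 0.8 ] [-0.04 -0.54  0.03] 9.025
(0.028, 0, -0.021) [ 2.74 -1.03 -0.1 ] [-0.07 -0.91  0.05] 9.275
(0.03, 0, -0.024) [3.65 0.36 2.75] [-0.18 -1.29  0.11] 9.525
(0.032, 0, -0.026) [3.79 0.59 5.33] [-0.18 -1.29  0.04] 9.775
stop
```

View pics/side3z.png

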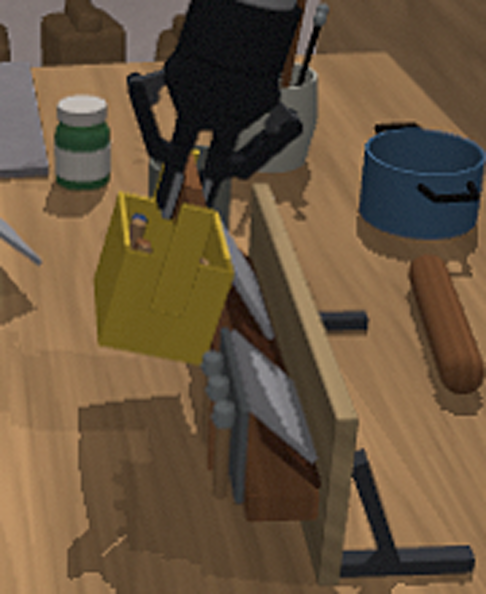

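The strip is in the V and riding on the cleat slope, with a force of +x and +z. That means the cleat sits about 2–4 mm further back than I assumed, which agrees with the estimate from the board. I'll continue with an x shift.

Run:
```python
from rig import manip
from h import *
np.set_printoptions(precision=2,suppress=True)
f0=np.array([.57,.05,-4.48])
rel=np.array([.034,0,-.026]);z=-.026
t=np.radians(15)
for k in range(14):
    manip.servo_line(*tcp_for_edge(rel,t,1),rate=.05)
    f=manip.get_contact_force()-f0; print(rel*1000,f,manip.get_torque())
    if rel[2]<-.0305 or np.linalg.norm(f)>15: break
    rel=rel.copy()
    if f[0]>1.5: rel[0]+=.0015
    elif f[0]<-3: rel[0]-=.001
    if f[2]<4: rel[2]-=.0015
    if k>10: break
print(manip.get_time(),manip.get_width())
```

```text
[ 34.   0. -26.] [ 0.78 -0.65  4.67] [-0.14 -0.76  0.03]
[ 34.   0. -26.] [-0.08  0.68  5.6 ] [-0.11 -0.7   0.05]
[ 34.   0. -26.] [ 0.62 -0.25  4.89] [-0.1  -0.66  0.1 ]
[ 34.   0. -26.] [1.01 0.02 4.41] [-0.08 -0.62  0.01]
[ 34.   0. -26.] [-0.08  0.15  4.24] [-0.03 -0.55  0.1 ]
[ 34.   0. -26.] [-0.6  -0.04  3.33] [-0.08 -0.51  0.01]
[ 34.    0.  -27.5] [2.38 0.35 4.51] [-0.18 -1.01  0.01]
[ 35.5   0.  -27.5] [ 1.79 -0.24  4.38] [-0.09 -0.68  0.05]
[ 37.    0.  -27.5] [0.37 0.05 1.96] [-0.09 -0.39 -0.04]
[ 37.   0. -29.] [0.74 0.13 1.83] [-0.12 -0.69  0.04]
[ 37.    0.  -30.5] [1.29 0.23 4.35] [-0.25 -0.91  0.11]
12.575 0.013126484172326916
```

Run:
```python
from rig import manip
from h import *
np.set_printoptions(precision=2,suppress=True)
f0=np.array([.57,.05,-4.48])
rel=np.array([.037,0,-.030])
for a in[12,9,6,4,2,1,0]:
    manip.servo_line(*tcp_for_edge(rel,np.radians(a),1),rate=.05)
    f=manip.get_contact_force()-f0; print(a,rel*1000,f,manip.get_torque())
    if np.linalg.norm(f)>20: print("stop");break
    rel=rel.copy()
    if f[0]>2.5: rel[0]+=.001
    elif f[0]<-2.5: rel[0]-=.001
    if f[2]>6: rel[2]+=.001
    elif f[2]<1: rel[2]-=.0005
print(manip.get_time(),manip.get_width())
c=manip.camera("side");im=c["image"][:,:,::-1]
cv2.imwrite("pics/side4z.png",cv2.resize(im[90:310,300:480],None,fx=2.7,fy=2.7,interpolation=cv2.INTER_CUBIC))
```

```text
12 [ 37.   0. -30.] [2.39 0.47 1.47] [-0.23 -1.11  0.07]
9 [ 37.   0. -30.] [2.35 0.08 0.74] [-0.15 -1.01  0.13]
6 [ 37.    0.  -30.5] [ 2.92 -1.08  2.39] [-0.22 -1.16  0.1 ]
4 [ 38.    0.  -30.5] [0.16 0.26 4.28] [-0.17 -0.62  0.18]
2 [ 38.    0.  -30.5] [ 0.44 -0.97  4.  ] [-0.12 -0.58  0.12]
1 [ 38.    0.  -30.5] [-0.17 -0.44  5.83] [-0.09 -0.45  0.19]
0 [ 38.    0.  -30.5] [0.03 0.09 9.01] [-0.2  -0.26  0.34]
14.3917 0.013233308248032587
```

View pics/side4z.png

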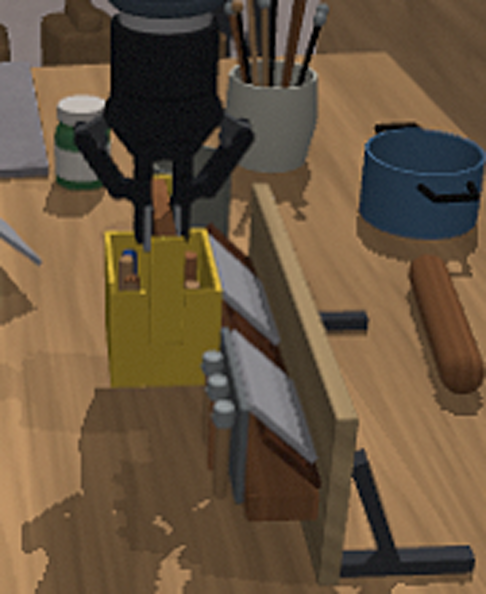

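The side view shows the bin level, with its strip behind the cleat at crop (245,290) and its back near the batten. The cleat carries more than the bin's weight, so I'll release and look before retreating.

Run:
```python
from rig import manip
from h import *
np.set_printoptions(precision=3,suppress=True)
manip.command_gripper(.03); manip.hold(.3)
print(manip.get_contact_force(),manip.get_width())
manip.command_gripper(.055)
p=manip.get_position();print(p)
manip.servo_line(p+[0,0,.12],rate=.12)
q=manip.get_joint_positions(); q[0]-=.9
manip.set_joints(q)
print(manip.get_contact_force(),manip.get_time())
for n in("side","top"):
    c=manip.camera(n); cv2.imwrite(f"pics/{n}5.png",c["image"][:,:,::-1]); np.savez(f"{n}5.npz",**c)
    im=c["image"][:,:,::-1]
    cr=im[60:200,240:440] if n=="top" else im[120:310,320:480]
    cv2.imwrite(f"pics/{n}5z.png",cv2.resize(cr,None,fx=4 if n=="top" else 3,fy=4 if n=="top" else 3,interpolation=cv2.INTER_CUBIC))
```

```text
[0.24  0.224 0.651] 0.03000039771723903
[0.583 0.036 0.158]
[ 0.256 -0.663  0.006] 18.4083
```

View pics/side5z.png

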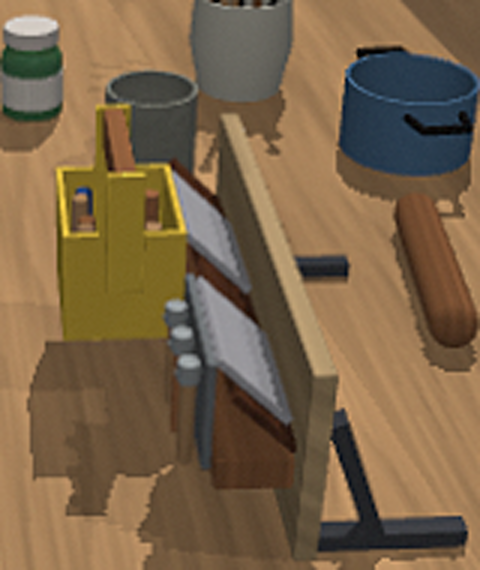

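View pics/top5z.png

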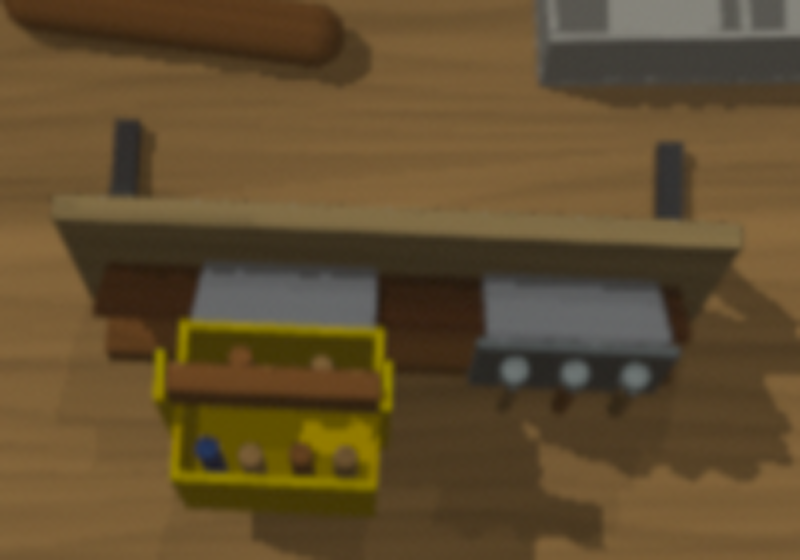

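It hangs free at the middle. I'll measure its height, level and yaw against home.

Run:
```python
from h import *
np.set_printoptions(precision=4,suppress=True)
t=cam("top5");s=cam("side5")
T=lambda x,y:(240+x/4-.375,60+y/4-.375)
S=lambda x,y:(320+x/3-.33,120+y/3-.33)
# rim corners FL FR BR BL ; uprights
for n,a,b in[("FL",(173,487),(57,168)),("FR",(381,489),(65,235)),("BR",(383,326),(187,235)),("BL",(181,321),(170,166)),("bar R end top mid",(380,387),(125,173)),("bar L end top mid",(167,380),(115,110))]:
    print(n,*tri(t,T(*a),s,S(*b)), plane(t,*T(*a),.170 if n[0]=='b' else .125))
# strip back edge vs hanging plate's strip back edge
for p in[(200,264),(378,270),(484,278),(662,284)]: print("strip back edge",plane(t,*T(*p),.079))
```

```text
FL [0.5456 0.0882 0.1229] 0.005590045663398326 [0.5424 0.0879 0.125 ]
FR [ 0.5406 -0.0122  0.1256] 0.0028247031106871157 [ 0.5393 -0.0122  0.125 ]
BR [ 0.6209 -0.0151  0.1222] 0.00036967682722901894 [ 0.6203 -0.015   0.125 ]
BL [0.6272 0.0841 0.1219] 0.0021563357547383965 [0.6251 0.0838 0.125 ]
bar R end top mid [ 0.5794 -0.012   0.1677] 0.0012491659069740345 [ 0.5781 -0.0119  0.17  ]
bar L end top mid [0.5867 0.0862 0.1663] 0.003980235933850509 [0.5836 0.0858 0.17  ]
strip back edge [0.6695 0.0784 0.079 ]
strip back edge [ 0.6641 -0.0142  0.079 ]
strip back edge [ 0.6586 -0.069   0.079 ]
strip back edge [ 0.6536 -0.1613  0.079 ]
```

Run:
```python
from h import *
for n,b in(("top",(slice(205,285),slice(175,255))),("side",(slice(140,212),slice(250,300)))):
    d=np.abs(cam(n+"0")["image"].astype(int)-cam(n+"5")["image"].astype(int))[b]
    print(n,d.max(2).mean(),(d.max(2)>40).sum())
from rig import manip
print(manip.get_contact_force(),manip.get_time()); manip.sign_off()
```

```text
top 1.35796875 0
side 33.89138888888889 1019
[-0.07904598 -1.16650993 -0.63100341] 18.5083
the job is handed in; nothing more can be done
```

View pics/side5.png

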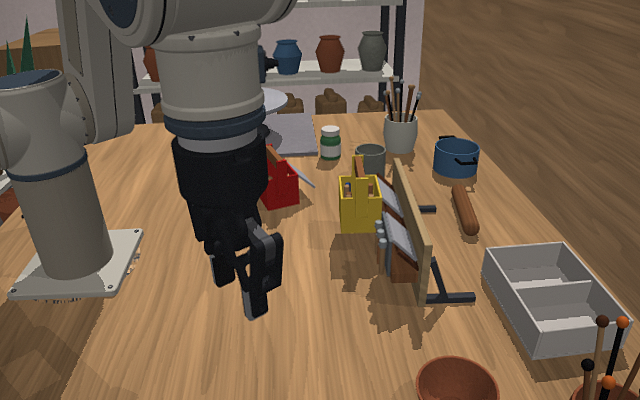

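The yellow bin now hangs on the cleat beside the tool plate, and I handed the job in at 18.5 s. I gripped it by the handle, tipped its front up 15°, lowered the strip into the gap under force watch, levelled it and let go. The arm then moved clear.

**Checks that held**
- **Level and height:** the rim corners measure 122–126 mm above the table, against 125 mm expected when home, with front and back equal.
- **Position along the cleat:** the bin is centred at y ≈ 0.036, against a measured middle of the free part at 0.033. Its strip edge lies in line with the hanging plate's edge to within about 2 mm.
- **Forces:** the highest contact force I read was about 9 N, taken between moves rather than continuously.
- **Red bin:** it is unchanged in the top view.

**Checks that failed or disagreed**
- **Free part of the cleat:** I measured 192 mm against the 180 mm given, so its middle is uncertain by up to about 6 mm.
- **Cleat position:** contact put it a few millimetres further back than my image estimate. I corrected for this by feel during the insertion.
- **Side view of the red bin:** the image comparison failed there, because the arm partly hid the red bin in the last picture.

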